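# Change the bolt station over to the yellow tube

### The arm

A 7-joint arm with a two-finger parallel gripper is mounted at the origin on the work surface. World frame = base frame: x ahead of the robot, y to its left, z up, the work surface at z = 0. Lengths are in m, angles in rad, forces in N, time in s.
With the tool pointing down it reaches from about 0.4 to 0.85 m from the base axis. Payload 10.4 kg.
Tool frame: the origin (TCP) lies at the very end of the fingers, on their centre line; the grasp point (between the pads) lies ctrl.grasp_offset behind it (ctrl.grasp_offset is the distance from the TCP to the grasp point, in m); z points along the fingers, y is the line along which they close (so a half turn about z gives the same grasp; the last joint's range is limited). The gripper opens to 87 mm and grips with 3 to 60 N. Pads are 19 mm wide; open, the fingers measure 117 mm over their backs; the gripper's body (75 mm by 190 mm) begins 51 mm behind the grasp point.
Start: joints at [-1.288, 0.332, -0.065, 1.46, 0.022, 1.35, -0.088], TCP at [0.188, 0.596, 0.223] pointing down, gripper open.
Joint ranges: [-2.6, 2.6], [-0.5, 2.12], [-1.47, 1.34], [0.16, 2.42], [-1.27, 4.41], [0.06, 2.06], [-2.6, 2.6]. Speed limits (rad/s): [2.22, 2.22, 2.79, 2.79, 3.14, 3.14, 3.14].

### API

Orientations are given as [roll, pitch, yaw] about the fixed x, y, z axes, in that order (R = Rz(yaw) Ry(pitch) Rx(roll)).
In Python, from cell import ctrl gives the robot as it stands. The module is installed in compiled form; this text tells all that it offers.
- The arm moves only by the tool move_arm, never from a script. Its argument "targets" is text: rows parted by semicolons, each of 6 numbers parted by spaces: the shift along the tool's x, y, z each as a share of 0.1 m, from -1 to 1, then the turn, a rotation vector about the tool's x, y, z each as a share of 30 degrees, from -1 to 1. In form: x y z ax ay az; .... A call has exactly 5 rows; each row is the pose to reach, as a shift and turn from the pose commanded when the call began, along the tool's axes at that moment; what a row does not reach only later rows make up. A row lasts 1/10 s, in which the tool goes at most 50 mm and 8.59 degrees, less where a joint would pass 70% of its speed; a pose out of reach is approached as far as the arm can. A call with a number of a shift or a turn outside -1 to 1 is refused whole. A call with a gripper value outside its range is refused whole. "gripper" is the opening, from 0 (shut) to 1 (fully open), set as the call begins (left out, the last holds). The fingers move at their own pace and stop on an object; the grip force is fixed at half the most. Time passes only in rows, so rows that repeat a pose let the fingers close, or fill a call up. It gives the time, the measured TCP pose, the force, the opening and the grip force at its end, in the units of the state.
- ctrl.get_state(): the state, without advancing time (a new reading comes with each control period).
- ctrl.read_camera(name): name is "side" or "top" or "wrist"; returns (picture, depth): 420x560x3 uint8, blue, green, red; 420x560 float32, m along the optical axis (not along the pixel's ray), 0 where there is no reading.
- ctrl.camera_params(name): a dict with "fx", "fy", "cx", "cy" (pixels), "dist" ([k1, k2, p1, p2, k3] as OpenCV has them; the pictures are not rectified), "cam_to_world" (4x4, takes a point from camera to world coordinates). Camera axes: x right, y up, looking along -z (the intrinsics and any distortion apply to the point x, -y, -z); pixel columns grow to the right and rows downward; lengths in m; the calibration is good to about 2 mm. A picture is of the moment at which its call begins: read the wrist's pose just before it. camera_params takes no time and is no camera call; for the wrist camera it gives the pose at the moment of the call.
- ctrl.close_job(): hands the job in; it is judged then, once.
The state is a dict: "t": time; "qpos": joint angles; "joint_velocities": joint speeds; "tau": joint torques, N m; "eef_pos": TCP position; "tool_rot": TCP orientation; "wrist_force": force on the tool from outside, world axes, zero at the start; "wrist_torque": the same for the moment, N m; "finger_gap": finger opening in m; "grasp_force": force on a finger pad.
Only numpy, scipy, OpenCV 4.12 (cv2) and the standard library are available. Lean on these libraries where they do the work, as an engineer would, in place of code of your own. Each camera call takes 0.05 s, during which the arm holds its last target. There are 200 camera calls.

### The job

Change the bolt station over from blue to yellow: first press the blue tube's open cap fully shut, and only then flick the yellow tube's cap up until it stands open. Then slide the orange pointer along its rail until it stands in front of the yellow tube, and turn the torque driver's sleeve to 4 (the yellow tick). Keep the red and green caps shut and leave the loose things on the bench where they are.

Things in the scene. Friction and masses are not known exactly. Their poses are not given: they have to be found in the camera images.
- rack: Fixed rack 460 wide; origin on the table under the line of tubes; x away from the robot, y left along the row. Tubes at y = +112, +37, -37, -112. Base plate 12 high, x -40 to +120. Pointer rail (26 wide, 14 high) along y at x = -125.
- light_bar (a point): Centre of the underside of the white light bar that runs along the rack's y above and behind the caps, 315 over the table: 40 deep, 35 high, 450 long, on end posts 25 x 20 (its near edge 8 beyond the hinge axes). It leaves no room for an upright gripper over the hinges and raised caps: lean the hand back toward the robot by 30 to 45 degrees.
- tube_blue: Clear tube, diameter 42, with blue band and blue flip cap, fixed upright in the rack (places vary); origin centre of its foot, 12 over the table, axes as the rack. Mouth 113 above the origin. The cap's hinge axis runs along y, 27 beyond (+x) the tube's axis, 115 above the origin.
- cap_blue (a joint): Angle of the blue cap, rad: 0 shut flat, 1.6 (stop) upright. Stiff hinge (0.5 N at the tab), stays where left. Disc diameter 50, 8 thick; its tab, 24 wide, 6 thick, sticks out toward the robot, 52 to 79 from the hinge axis; when shut its underside is 127 over the table, free below down to 65.
- blue_tab (a point): Middle of the free end of the blue cap's tab (moves with the cap), 79 from the hinge axis.
- tube_yellow: Clear tube, diameter 42, with yellow band and yellow flip cap, fixed upright in the rack (places vary); origin centre of its foot, 12 over the table, axes as the rack. Mouth 113 above the origin. The cap's hinge axis runs along y, 27 beyond (+x) the tube's axis, 115 above the origin.
- cap_yellow (a joint): Angle of the yellow cap, rad: 0 shut flat, 1.6 (stop) upright. Stiff hinge (0.5 N at the tab), stays where left. Disc diameter 50, 8 thick; its tab, 24 wide, 6 thick, sticks out toward the robot, 52 to 79 from the hinge axis; when shut its underside is 127 over the table, free below down to 65.
- yellow_tab (a point): Middle of the free end of the yellow cap's tab (moves with the cap), 79 from the hinge axis.
- tube_red: Clear tube, diameter 42, with red band and red flip cap, fixed upright in the rack (places vary); origin centre of its foot, 12 over the table, axes as the rack. Mouth 113 above the origin. The cap's hinge axis runs along y, 27 beyond (+x) the tube's axis, 115 above the origin.
- cap_red (a joint): Angle of the red cap, rad: 0 shut flat, 1.6 (stop) upright. Stiff hinge (0.5 N at the tab), stays where left. Disc diameter 50, 8 thick; its tab, 24 wide, 6 thick, sticks out toward the robot, 52 to 79 from the hinge axis; when shut its underside is 127 over the table, free below down to 65.
- tube_green: Clear tube, diameter 42, with green band and green flip cap, fixed upright in the rack (places vary); origin centre of its foot, 12 over the table, axes as the rack. Mouth 113 above the origin. The cap's hinge axis runs along y, 27 beyond (+x) the tube's axis, 115 above the origin.
- cap_green (a joint): Angle of the green cap, rad: 0 shut flat, 1.6 (stop) upright. Stiff hinge (0.5 N at the tab), stays where left. Disc diameter 50, 8 thick; its tab, 24 wide, 6 thick, sticks out toward the robot, 52 to 79 from the hinge axis; when shut its underside is 127 over the table, free below down to 65.
- pointer (a joint): Travel of the orange pointer along its rail in m, from 0 at the left (+y) end of the rack to 0.33 toward -y. About 1.2 N to slide; stays where it is left.
- pointer_top (a point): Centre of the top of the orange pointer's upright paddle, 70 above the table; the paddle is 14 wide (along the rail), 24 deep, 42 tall, on a black foot 30 x 36 x 14.
- driver_stand: Fixed green stand 90 x 90 x 22 with a torque screwdriver clamped upright; origin centre of the underside. A white scale disc (diameter 88, top 91 above the table) has six ticks, numbered 1 to 6 clockwise seen from above, 0.4 rad apart; tick 1 lies on the stand's -x side; tick 2 is blue, tick 4 yellow, the others black.
- sleeve (a joint): Turn of the torque sleeve in rad, growing clockwise seen from above: value k of the scale is at 0.4 (k - 1), so 1 is 0, 4 is 1.2, 6 is 2.0 (stop). Stiff (0.06 N m), stays where it is left.
- sleeve_grip (a point): On the sleeve's upright axis, 122 above the table: height to grip. Sleeve: black round ribbed collar, diameter 48, from 92 to 142 above the table; a flat steel stud (diameter 28) on top reaches 148.
- sleeve_index (a point): The red index line of the sleeve, at its lower edge over the scale disc, 28 from the axis; it points at the set value.
- screwdriver: Loose screwdriver 180 long lying between the rail and the tubes; bystander.
- can: Loose can, diameter 58, 130 tall, beyond the driver stand; bystander.
- tape: Loose yellow tape ring, diameter 96, 25 high, right of the stand; bystander.
- wrench: Loose wrench 180 long on the table in front of the rack; bystander.
- bolt_tray: Loose red tray 150 x 110 x 50, left of the rack; bystander.
- shaft: Loose upright steel shaft, diameter 36, 140 tall, front left; bystander.
There are look-alikes about, which are no part of the job. Of the things that look like the driver_stand, the smallest one is meant.

How it is judged:
On the way, in this order (a step that is already met when the one before it is completed fails the run):
1. the blue cap is pressed shut (within 0.06 rad), the yellow one not yet opened (value of joint cap_blue below 0.06 rad), for 0.2 s.
2. the yellow cap stands open (more than 1.2 rad) with the blue one shut (value of joint cap_yellow above 1.2 rad and value of joint cap_blue below 0.06 rad), for 0.2 s.
At the end, for the whole second after the job is handed in: The blue, red and green caps are shut (within 0.06 rad), the yellow cap stands open by more than 1.2 rad, the pointer stands within 14 mm (along the rail) of the yellow tube's axis, and the sleeve is at 4 (1.2 rad, within 0.12 rad) (all of step 2 and value of joint each of cap_red, cap_green below 0.06 rad and y of pointer_top in the frame of tube_yellow between -0.014 and 0.014 m and value of joint sleeve between 1.08 and 1.32 rad); the robot touches nothing.
It fails at once if the red or green cap is opened (more than 0.25 rad) (value of joint any of cap_red, cap_green above 0.25 rad).
It fails at once if a loose bystander is moved by more than 40 mm (distance of any of screwdriver, can, tape, wrench, bolt_tray, shaft from where it was at the start of the episode above 0.04 m).
It also fails if it takes over 72 s, if anything falls off the work surface, if the arm or the gripper's body presses on something with over 40 N, if the wrist force passes 120 N, or if a joint passes its speed limit or range.

## Working session

There is one attempt and no reset: what is moved stays moved. The work goes in short steps, Python scripts to look and compute and a tool call to move; the robot and the scene stay as the last step left them, time stands still between calls to the robot, and variables do not carry over. Pictures are saved under pics/ and viewed, at most 10 in all, crops included, and the job is handed in when it is done.

Besides the shell and the picture viewer there is one more tool, called after "Emit:" as name(argument=value, ...) on one line, values as JSON. move_arm: Moves the arm, as the interface text tells. Its arguments: {"type":"object","properties":{"targets":{"type":"string"},"gripper":{"type":"number"}},"required":["targets"]}

```bash
mkdir -p pics; cat > h.py <<'E'
import numpy as np, cv2
from cell import ctrl
from scipy.spatial.transform import Rotation as R
def grab(n):
    P=ctrl.camera_params(n); im,d=ctrl.read_camera(n)
    np.savez(f'{n}.npz',im=im,d=d,**{k:np.array(P[k]) for k in P if k in('fx','fy','cx','cy','dist','cam_to_world')})
    return im,d,P
def load(n):
    z=np.load(f'{n}.npz'); return z['im'],z['d'],z
def rays(P,uv):
    K=np.array([[P['fx'],0,P['cx']],[0,P['fy'],P['cy']],[0,0,1.]])
    u=cv2.undistortPoints(np.array(uv,float).reshape(-1,1,2),K,np.array(P['dist'],float)).reshape(-1,2)
    T=np.array(P['cam_to_world']); d=np.c_[u[:,0],-u[:,1],-np.ones(len(u))]
    return T[:3,3],d@T[:3,:3].T
def onz(P,uv,z):
    o,d=rays(P,uv); return o+d*((z-o[2])/d[:,2])[:,None]
def dep(P,D,uv):
    o,d=rays(P,uv); uv=np.array(uv).reshape(-1,2).astype(int); return o+d*D[uv[:,1],uv[:,0]][:,None]
E
python3 - <<'E'
from h import *
for n in('side','top'):
    im,d,P=grab(n); cv2.imwrite(f'pics/{n}0.png',im); print(n,np.round(P['cam_to_world'],3).tolist(),P['fx'])
s=ctrl.get_state(); print(s['t'],s['eef_pos'],s['tool_rot'],ctrl.grasp_offset)
E
```

```text
side [[-0.99, 0.109, -0.088, 0.349], [-0.139, -0.704, 0.697, 0.954], [0.014, 0.702, 0.712, 1.267], [0.0, 0.0, 0.0, 1.0]] 498.27687105636267
top [[-0.026, 0.995, -0.093, 0.333], [-1.0, -0.026, 0.002, -0.099], [-0.001, 0.093, 0.996, 1.848], [0.0, 0.0, 0.0, 1.0]] 475.4232165453187
0.1 [0.188084   0.59566703 0.2218091 ] [-3.14029767e+00  8.90146923e-05  2.83581821e+00] 0.0187
```

View pics/top0.png

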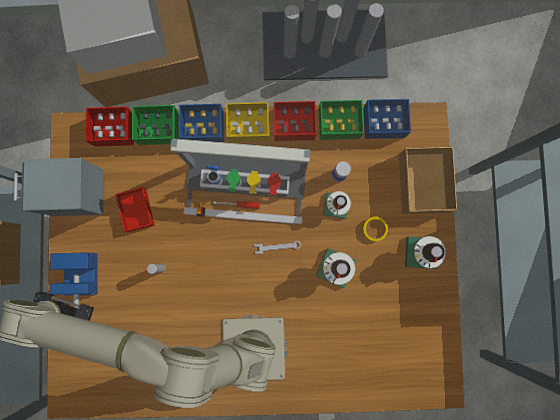

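View pics/side0.png

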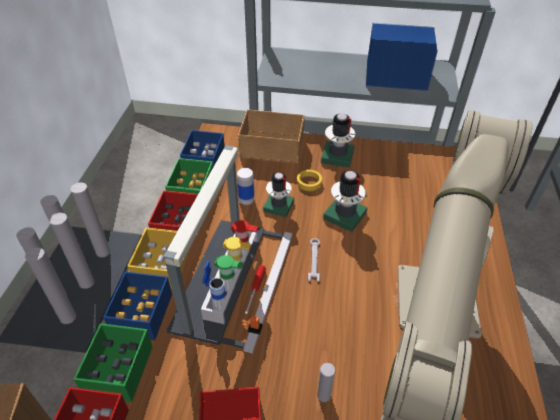

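The top picture shows the row blue (213,177, open), green (233,181), yellow (253,182) and red (274,184). The pointer is at (201,210). Three look-alike stands are at (338,204), (338,268) and (428,252); the first looks smallest and stands beside the can and tape. I'll confirm that in an enlarged crop.

```bash
python3 - <<'E'
from h import *
im,d,P=load('top')
a=cv2.resize(im[135:235,165:315],None,fx=5,fy=5,interpolation=cv2.INTER_CUBIC)[:, :750]
b=cv2.resize(im[180:290,310:460],(480,352),interpolation=cv2.INTER_CUBIC)
cv2.imwrite('pics/c1.png',a)
s=load('side')[0]; c=cv2.resize(s[105:235,255:375],(320,352),interpolation=cv2.INTER_CUBIC)
cv2.imwrite('pics/c2.png',np.hstack([b,c]))
hsv=cv2.cvtColor(im,cv2.COLOR_BGR2HSV)
def comps(m,name,z=None,amin=15):
    n,l,st,c=cv2.connectedComponentsWithStats(m.astype(np.uint8))
    for i in range(1,n):
        if st[i,4]>=amin:
            ys,xs=np.where(l==i); p=dep(P,d,np.c_[xs,ys]); p=p[p[:,2]<1]
            print(name,np.round(c[i],1),st[i,4],np.round(np.median(p,0),3),'zmax',np.round(p[:,2].max(),3))
H,S,V=[hsv[...,i].astype(int) for i in range(3)]
roi=np.zeros(H.shape,bool); roi[140:230,170:315]=1
comps(roi&(H>20)&(H<35)&(S>150)&(V>120),'yel'); comps(roi&(H>45)&(H<80)&(S>120),'grn')
comps(roi&((H<5)|(H>174))&(S>150)&(V>80),'red');comps(roi&(H>105)&(H<130)&(S>100),'blue');comps(roi&(H>6)&(H<14)&(S>190)&(V>120),'or',amin=5)
roi[:]=0; roi[180:295,300:460]=1
comps(roi&(H>45)&(H<90)&(S>60),'stand'); comps(roi&(S<50)&(V>160),'disc')
E
```

```text
yel [253.  180.9] 194 [ 0.626 -0.019  0.134] zmax 0.145
grn [232.7 178.9] 181 [0.634 0.054 0.134] zmax 0.146
red [273.5 183.1] 181 [ 0.614 -0.093  0.133] zmax 0.146
red [248.5 204.4] 115 [0.551 0.003 0.023] zmax 0.034
blue [213.2 167.3] 45 [0.671 0.123 0.166] zmax 0.212
stand [331.8 209.5] 103 [ 0.509 -0.304  0.023] zmax 0.09
stand [411.9 252.3] 272 [ 0.346 -0.614  0.029] zmax 0.042
stand [324.9 261.9] 110 [ 0.333 -0.28   0.028] zmax 0.041
stand [342.1 285.2] 16 [ 0.232 -0.347  0.029] zmax 0.038
disc [341.9 201.6] 169 [ 0.549 -0.35   0.091] zmax 0.144
disc [340.8 200.7] 24 [ 0.539 -0.335  0.148] zmax 0.155
disc [428.4 240.5] 141 [ 0.388 -0.651  0.12 ] zmax 0.179
disc [437.1 251.5] 39 [ 0.349 -0.661  0.194] zmax 0.203
disc [342.8 265.9] 329 [ 0.322 -0.339  0.12 ] zmax 0.197
disc [433.6 263.6] 79 [ 0.304 -0.667  0.119] zmax 0.131
disc [341.8 268.6] 60 [ 0.297 -0.324  0.195] zmax 0.202
```

View pics/c1.png

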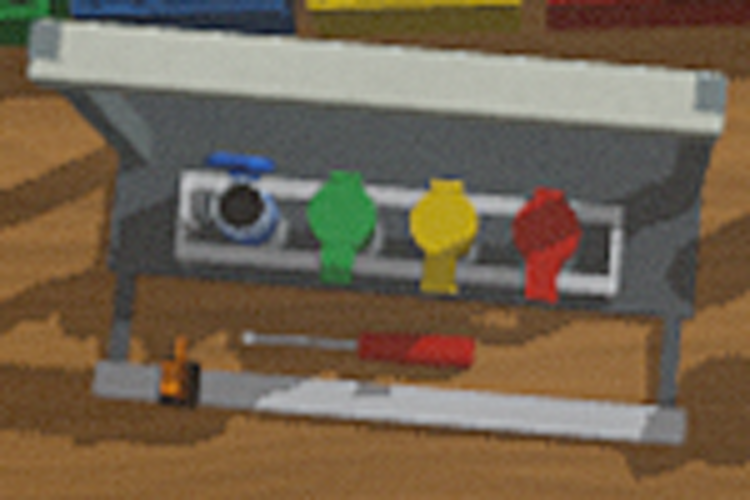

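View pics/c2.png

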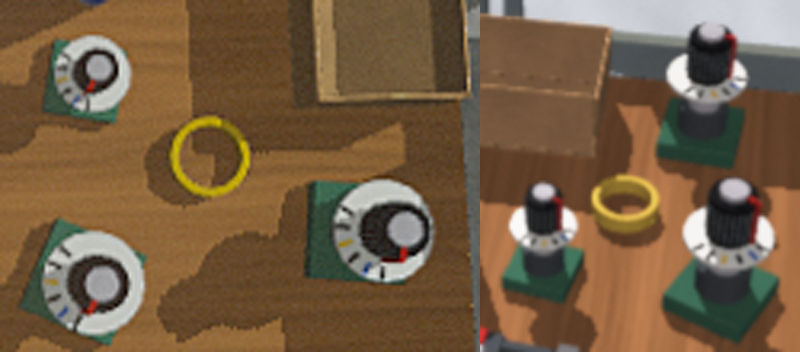

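The small stand at top (338,204) is the one meant. Its scale disc lies at z = 0.091, against 0.12 for the other two, and it is the smallest in both views. The blue cap stands upright and the other three caps are shut. Next I'll fit the rack pose.

```bash
python3 - <<'E'
from h import *
im,d,P=load('top'); f=lambda l:[(165+x/5-.4,135+y/5-.4) for x,y in l]
rail=onz(P,f([(93,395),(100,361),(684,442),(688,408)]),.014); print('rail',np.round(rail[:,:2],4).tolist())
m1=(rail[0]+rail[1])/2; m2=(rail[2]+rail[3])/2; 
print('rail mid',m1,m2,'yaw',np.arctan2(-(m1-m2)[0],(m1-m2)[1]),'len',np.linalg.norm(m1-m2))
bp=onz(P,f([(107,270),(693,316)]),.012);print('plate',bp,np.arctan2(-(bp[0]-bp[1])[0],(bp[0]-bp[1])[1]),np.linalg.norm(bp[0]-bp[1]))
tab=onz(P,f([(335,284),(439,292),(541,300)]),.133);print('tabs gyr',tab)
hsv=cv2.cvtColor(im,cv2.COLOR_BGR2HSV);H,S,V=[hsv[...,i].astype(int) for i in range(3)]
for n,lo,hi,r in(('g',45,80,(225,242)),('y',20,35,(243,263))):
    m=(H>lo)&(H<hi)&(S>120);m[:,:r[0]]=0;m[:,r[1]:]=0;m[:165]=0;m[200:]=0
    ys,xs=np.where(m); p=onz(P,np.c_[xs,ys],.134); print(n,p.mean(0),p.min(0),p.max(0))
bar=onz(P,f([(30,78),(720,132)]),.35);print('bar near edge',bar)
pt=onz(P,f([(172,378),(180,340)]),.05);print('pointer',pt)
# disc of driver
m=(np.hypot(*np.moveaxis(onz(P,np.stack(np.meshgrid(np.arange(560),np.arange(420)),-1).reshape(-1,2),.091)[:,:2]-[.545,-.345],1,0)).reshape(420,560)<.09)
g=m&(S<60)&(V>150); c=cv2.findContours(g.astype(np.uint8),cv2.RETR_EXTERNAL,cv2.CHAIN_APPROX_NONE)[0]; c=max(c,key=cv2.contourArea)
h=cv2.convexHull(c); e=cv2.fitEllipse(h);print('disc ell',e,onz(P,[e[0]],.091))
e2=cv2.minEnclosingCircle(c);print(e2,onz(P,[e2[0]],.091))
W=ctrl.camera_params('wrist');s=ctrl.get_state();T=np.eye(4);T[:3,:3]=R.from_euler('xyz',s['tool_rot']).as_matrix();T[:3,3]=s['eef_pos']
print('cam in tool',np.round(np.linalg.inv(T)@np.array(W['cam_to_world']),3),W['fx'])
E
```

```text
rail [[0.5225, 0.2602], [0.5489, 0.2546], [0.4739, -0.1975], [0.5002, -0.2014]]
rail mid [0.53569803 0.25741188 0.014     ] [ 0.48702509 -0.19942043  0.014     ] yaw -0.10614400321280912 len 0.4594179082041047
plate [[ 0.62058833  0.2489337   0.012     ]
 [ 0.57219628 -0.20763639  0.012     ]] -0.10559617396597074 0.45912748224118033
tabs gyr [[ 0.58682526  0.05950698  0.133     ]
 [ 0.57892243 -0.01615892  0.133     ]
 [ 0.57108306 -0.09026707  0.133     ]]
g [0.63253077 0.05449512 0.134     ] [0.59159005 0.03141468 0.134     ] [0.66937207 0.07550945 0.134     ]
y [ 0.62264715 -0.02016988  0.134     ] [ 0.57852796 -0.04511695  0.134     ] [0.66007269 0.0025575  0.134     ]
bar near edge [[ 0.69392138  0.23370875  0.35      ]
 [ 0.64651287 -0.20880108  0.35      ]]
pointer [[0.53018501 0.19271451 0.05      ]
 [0.55917297 0.18628408 0.05      ]]
disc ell ((339.1629943847656, 202.3946533203125), (21.881237030029297, 23.553237915039062), 157.13388061523438) [[ 0.54118674 -0.33643824  0.091     ]]
((338.95098876953125, 202.40196228027344), 11.777741432189941) [[ 0.54117986 -0.33564636  0.091     ]]
cam in tool [[ 0.001  0.963  0.269  0.074]
 [ 1.    -0.001 -0.001  0.001]
 [-0.     0.269 -0.963 -0.162]
 [ 0.     0.     0.     1.   ]] 323.11907178289897
```

```bash
cat >> h.py <<'E'
O=np.array([.636,.016,0]); RY=-.106
def pose(x,y,z,lean=0,dyaw=0):   # rack mm, lean deg, extra yaw deg
    Rk=R.from_euler('z',RY)
    return O+Rk.apply([x/1e3,y/1e3,z/1e3]), R.from_euler('z',RY+np.pi+np.radians(dyaw))*R.from_euler('x',np.pi)*R.from_euler('y',-np.radians(lean))
def now():
    s=ctrl.get_state(); return np.array(s['eef_pos']),R.from_euler('xyz',s['tool_rot'])
def torack(p): return np.round(1e3*R.from_euler('z',-RY).apply(np.array(p)-O),1)
def rel(a,b):
    return np.r_[a[1].inv().apply(b[0]-a[0])/.1,(a[1].inv()*b[1]).as_rotvec()/np.radians(30)]
def plan(calls,start=None):
    a=start or now(); 
    for c in calls:
        P=[w if isinstance(w[0],np.ndarray) else pose(*w) for w in c]
        rows=[rel(a,b) for b in P]; 
        bad=max(abs(r).max() for r in rows)
        print('; '.join(' '.join(f'{v:.2f}' for v in r) for r in rows),'  BAD' if bad>1 else '')
        a=P[-1]
def st():
    s=ctrl.get_state();p,r=now();z=r.as_matrix()
    print('t',round(s['t'],2),'rack',torack(p),'F',np.round(s['wrist_force'],1),'gap',round(s['finger_gap'],4),'gf',s['grasp_force'],'toolz',np.round(z[:,2],3),'q',np.round(s['qpos'],2))
E
python3 - <<'E'
from h import *
st()
print(torack([.188,.596,.22]))
plan([[(-413,490,235,0)],[(-320,400,245,0)],[(-230,310,255,0)],[(-140,220,260,15)],[(-60,150,260,35)],[(0,112,255,45)]])
E
```

```text
t 0.1 rack [-506.7  529.   221.8] F [0.4 0.5 0.4] gap 0.087 gf 0.0 toolz [-0.    -0.001 -1.   ] q [-1.29  0.33 -0.06  1.46  0.02  1.35 -0.09]
[-506.9  529.3  220. ]
-1.00 -0.20 -0.13 -0.00 -0.00 -0.38 
-0.93 -0.90 -0.10 0.00 0.00 0.00 
-0.90 -0.90 -0.10 0.00 0.00 0.00 
-0.90 -0.90 -0.05 0.00 -0.50 -0.00 
-0.77 -0.70 0.21 0.00 -0.67 0.00 
-0.46 -0.38 0.39 -0.00 -0.33 -0.00
```

Emit:
move_arm(targets="-1 -0.2 -0.13 0 0 -0.38; -1 -0.2 -0.13 0 0 -0.38; -1 -0.2 -0.13 0 0 -0.38; -1 -0.2 -0.13 0 0 -0.38; -1 -0.2 -0.13 0 0 -0.38", gripper=0)

```text
t: 0.6
eef_pos: [0.2762, 0.5473, 0.2352]
tool_rot: [-3.141, -0.001, 3.035]
wrist_force: [-0.6, 0.6, -0.4]
finger_gap: 0.0549
grasp_force: 0.0
```

Emit:
move_arm(targets="-0.93 -0.9 -0.1 0 0 0; -0.93 -0.9 -0.1 0 0 0; -0.93 -0.9 -0.1 0 0 0; -0.93 -0.9 -0.1 0 0 0; -0.93 -0.9 -0.1 0 0 0")

```text
t: 1.1
eef_pos: [0.3591, 0.4484, 0.2454]
tool_rot: [3.141, -0.001, 3.036]
wrist_force: [-0.2, 0.5, -0.2]
finger_gap: 0.0148
grasp_force: 0.0
```

Emit:
move_arm(targets="-0.9 -0.9 -0.1 0 0 0; -0.9 -0.9 -0.1 0 0 0; -0.9 -0.9 -0.1 0 0 0; -0.9 -0.9 -0.1 0 0 0; -0.9 -0.9 -0.1 0 0 0")

```text
t: 1.6
eef_pos: [0.4388, 0.3503, 0.2552]
tool_rot: [3.141, -0.001, 3.037]
wrist_force: [-0.1, 0.8, -0.8]
finger_gap: 0.0003
grasp_force: 0.0
```

Emit:
move_arm(targets="-0.9 -0.9 -0.05 0 -0.5 0; -0.9 -0.9 -0.05 0 -0.5 0; -0.9 -0.9 -0.05 0 -0.5 0; -0.9 -0.9 -0.05 0 -0.5 0; -0.9 -0.9 -0.05 0 -0.5 0")

```text
t: 2.1
eef_pos: [0.5189, 0.2517, 0.2603]
tool_rot: [3.141, 0.261, 3.037]
wrist_force: [-1.0, -0.6, 0.5]
finger_gap: 0.0006
grasp_force: 0.0
```

```bash
python3 - <<'E'
from h import *
st()
plan([[(-60,150,260,35)],[(0,112,255,45)]])
E
```

```text
t 2.1 rack [-141.4  222.   260.3] F [-1.  -0.6  0.5] gap 0.0006 gf 0.0 toolz [ 0.257 -0.026 -0.966] q [-0.8   0.04  0.17  1.75  0.18  1.16  0.78]
-0.78 -0.72 0.21 0.00 -0.67 0.00 
-0.46 -0.38 0.39 -0.00 -0.33 -0.00
```

Emit:
move_arm(targets="-0.78 -0.72 0.21 0 -0.67 0; -0.78 -0.72 0.21 0 -0.67 0; -0.78 -0.72 0.21 0 -0.67 0; -0.78 -0.72 0.21 0 -0.67 0; -0.78 -0.72 0.21 0 -0.67 0")

```text
t: 2.6
eef_pos: [0.5919, 0.172, 0.2605]
tool_rot: [3.141, 0.611, 3.038]
wrist_force: [-0.5, -0.2, 1.4]
finger_gap: 0.0004
grasp_force: 0.0
```

Emit:
move_arm(targets="-0.46 -0.38 0.39 0 -0.33 0; -0.46 -0.38 0.39 0 -0.33 0; -0.46 -0.38 0.39 0 -0.33 0; -0.46 -0.38 0.39 0 -0.33 0; -0.46 -0.38 0.39 0 -0.33 0")

```text
t: 3.1
eef_pos: [0.6485, 0.1271, 0.2558]
tool_rot: [3.14, 0.785, 3.036]
wrist_force: [-0.2, 0.1, -1.1]
finger_gap: 0.0004
grasp_force: 0.0
```

```bash
python3 - <<'E'
from h import *
st()
im,d,P=grab('wrist'); 
t=grab('side')[0][230:330,180:280]
a=np.hstack([cv2.resize(im,(400,300)),cv2.resize(t,(300,300))]);cv2.imwrite('pics/w1.png',a)
plan([[(40,112,228,45),(40,112,228,45),(57,112,202,45)]])
E
```

```text
t 3.1 rack [  0.6 111.8 255.8] F [-0.2  0.1 -1.1] gap 0.0004 gf 0.0 toolz [ 0.703 -0.073 -0.707] q [-0.69 -0.06  0.22  2.05  0.78  0.6   0.45]
-0.08 0.01 0.47 0.00 0.00 0.00; -0.08 0.01 0.47 0.00 0.00 0.00; -0.02 0.01 0.78 0.00 0.00 0.00
```

View pics/w1.png

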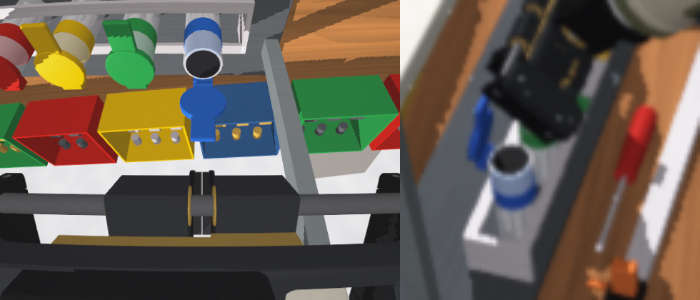

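The wrist view shows the closed fingers at (203,190) lined up with the blue tab at (203,125). The cap is upright and the way over it is free. I'll dip behind the tab.

Emit:
move_arm(targets="-0.08 0 0.47 0 0 0; -0.08 0 0.47 0 0 0; -0.02 0 0.78 0 0 0; -0.02 0 0.78 0 0 0; -0.02 0 0.78 0 0 0")

```text
t: 3.7
eef_pos: [0.7044, 0.1193, 0.2014]
tool_rot: [-3.141, 0.785, 3.035]
wrist_force: [0.4, 0.1, 1.2]
finger_gap: 0.0006
grasp_force: 0.0
```

```bash
python3 - <<'E'
from h import *
st()
# D corner path -> tip = D+(6.7,6.7)
plan([[(40,112,199,45),(28,112,195,45),(12,112,188,45),(-4,112,181,45),(-14,112,172,45)],[(-20,112,163,45),(-26,112,152,45),(-27,112,144,45),(-27,112,139,45),(-27,112,135,45)]])
E
```

```text
t 3.7 rack [ 57.1 109.9 201.4] F [0.4 0.1 1.2] gap 0.0006 gf 0.0 toolz [ 0.703 -0.076 -0.708] q [-0.66  0.12  0.27  2.    0.82  0.44  0.41]
0.14 0.02 -0.10 -0.00 -0.00 -0.00; 0.25 0.02 -0.16 -0.00 -0.00 -0.00; 0.41 0.02 -0.22 -0.00 -0.00 -0.00; 0.58 0.02 -0.29 -0.00 -0.00 -0.00; 0.71 0.02 -0.29 -0.00 -0.00 -0.00 
0.11 0.00 0.02 0.00 0.00 0.00; 0.23 0.00 0.06 0.00 0.00 0.00; 0.29 0.00 0.11 0.00 0.00 0.00; 0.33 0.00 0.14 0.00 0.00 0.00; 0.35 0.00 0.17 0.00 0.00 0.00
```

Emit:
move_arm(targets="0.14 0.02 -0.1 0 0 0; 0.25 0.02 -0.16 0 0 0; 0.41 0.02 -0.22 0 0 0; 0.58 0.02 -0.29 0 0 0; 0.71 0.02 -0.29 0 0 0")

```text
t: 4.2
eef_pos: [0.6339, 0.1295, 0.1738]
tool_rot: [3.138, 0.788, 3.033]
wrist_force: [0.4, -0.0, -0.2]
finger_gap: 0.0002
grasp_force: 0.3
```

Emit:
move_arm(targets="0.11 0 0.02 0 0 0; 0.23 0 0.06 0 0 0; 0.29 0 0.11 0 0 0; 0.33 0 0.14 0 0 0; 0.35 0 0.17 0 0 0")

```text
t: 4.7
eef_pos: [0.6229, 0.1311, 0.1378]
tool_rot: [3.138, 0.79, 3.033]
wrist_force: [-19.5, -2.3, 29.4]
finger_gap: 0.0002
grasp_force: 15.1
```

```bash
python3 - <<'E'
from h import *
st()
im,d,P=grab('wrist'); t=grab('side')[0][230:330,180:280]
cv2.imwrite('pics/w2.png',np.hstack([cv2.resize(im,(400,300)),cv2.resize(t,(300,300))]))
E
```

```text
t 4.7 rack [-25.2 113.1 137.8] F [-19.5  -2.3  29.4] gap 0.0002 gf 15.070607364177704 toolz [ 0.706 -0.073 -0.704] q [-0.74  0.06  0.24  2.22  1.2   0.44 -0.06]
```

View pics/w2.png

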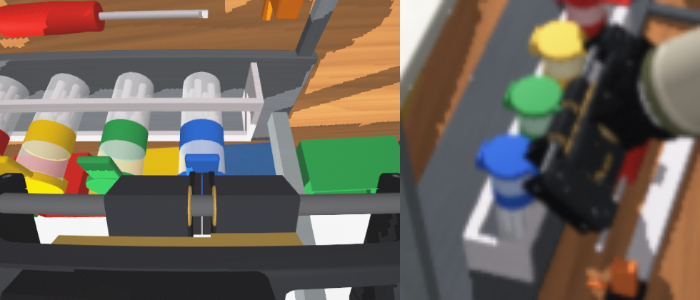

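The blue cap lies flat, pressed with about 30 N. I'll lift off and go round to the front of the yellow tab.

```bash
python3 - <<'E'
from h import *
plan([[(-40,113,160,45),(-60,113,185,45)],[(-100,50,190,45)],[(-110,-37,150,45)],[(-80,-37,108,45)]])
E
```

```text
-0.04 -0.00 -0.26 0.00 0.01 -0.00; -0.08 0.00 -0.58 0.00 0.01 -0.00 
0.25 -0.63 -0.32 0.00 0.00 0.00 
0.35 -0.87 0.21 0.00 0.00 0.00 
0.08 -0.00 0.51 0.00 0.00 0.00
```

Emit:
move_arm(targets="-0.04 0 -0.26 0 0 0; -0.08 0 -0.58 0 0 0; -0.08 0 -0.58 0 0 0; -0.08 0 -0.58 0 0 0; -0.08 0 -0.58 0 0 0")

```text
t: 5.3
eef_pos: [0.5869, 0.1334, 0.1814]
tool_rot: [3.141, 0.786, 3.034]
wrist_force: [0.1, -0.6, -0.3]
finger_gap: 0.0006
grasp_force: 0.0
```

Emit:
move_arm(targets="0.25 -0.63 -0.32 0 0 0; 0.25 -0.63 -0.32 0 0 0; 0.25 -0.63 -0.32 0 0 0; 0.25 -0.63 -0.32 0 0 0; 0.25 -0.63 -0.32 0 0 0")

```text
t: 5.8
eef_pos: [0.5405, 0.0757, 0.1864]
tool_rot: [-3.141, 0.785, 3.035]
wrist_force: [0.2, -0.0, -0.2]
finger_gap: 0.0004
grasp_force: 0.0
```

Emit:
move_arm(targets="0.35 -0.87 0.21 0 0 0; 0.35 -0.87 0.21 0 0 0; 0.35 -0.87 0.21 0 0 0; 0.35 -0.87 0.21 0 0 0; 0.35 -0.87 0.21 0 0 0")

```text
t: 6.3
eef_pos: [0.5231, 0.0445, 0.1736]
tool_rot: [3.123, 0.754, 3.045]
wrist_force: [0.7, 0.4, 0.6]
finger_gap: 0.0002
grasp_force: 0.0
```

```bash
python3 - <<'E'
from h import *
st()
im,d,P=grab('wrist'); t=grab('side')[0][200:330,180:310]
hsv=cv2.cvtColor(t,cv2.COLOR_BGR2HSV)
cv2.imwrite('pics/w3.png',np.hstack([cv2.resize(im,(400,300)),cv2.resize(t,(300,300))]))
plan([[(-80,-37,110,45),(-80,-37,108,45),(-54,-37,108,45)]])
E
```

```text
t 6.3 rack [-115.3   16.4  173.6] F [0.7 0.4 0.6] gap 0.0002 gf 0.0 toolz [ 0.683 -0.048 -0.729] q [ 0.05 -0.28 -0.37  2.4   0.54  0.35  0.69]
0.18 -0.51 0.69 0.04 -0.06 0.00; 0.19 -0.51 0.71 0.04 -0.06 0.00; 0.00 -0.52 0.88 0.04 -0.06 0.00
```

View pics/w3.png

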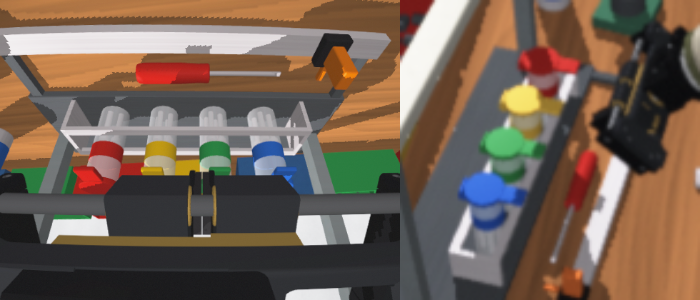

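Blue is shut at (490,190) in the right-hand crop. The arm is close to its elbow limit here, so I'll lean less and stay further forward.

```bash
python3 - <<'E'
from h import *
plan([[(-95,0,170,36)]])
E
```

```text
-0.12 -0.13 0.16 0.04 0.24 0.01
```

Emit:
move_arm(targets="-0.12 -0.13 0.16 0.04 0.24 0.01; -0.12 -0.13 0.16 0.04 0.24 0.01; -0.12 -0.13 0.16 0.04 0.24 0.01; -0.12 -0.13 0.16 0.04 0.24 0.01; -0.12 -0.13 0.16 0.04 0.24 0.01")

```text
t: 6.9
eef_pos: [0.5408, 0.0304, 0.1702]
tool_rot: [-3.141, 0.63, 3.041]
wrist_force: [0.2, 0.1, 0.5]
finger_gap: 0.0002
grasp_force: 0.0
```

```bash
python3 - <<'E'
from h import *
st()
plan([[(-85,-37,120,36)],[(-57,-37,107,36)]])
E
```

```text
t 6.9 rack [-96.2   4.2 170.2] F [0.2 0.1 0.5] gap 0.0002 gf 0.0 toolz [ 0.586 -0.06  -0.808] q [-0.06 -0.19 -0.21  2.28  0.39  0.49  0.9 ]
0.21 -0.41 0.47 0.00 0.00 0.01 
-0.15 0.00 0.27 0.00 0.00 0.00
```

Emit:
move_arm(targets="0.21 -0.41 0.47 0 0 0; 0.21 -0.41 0.47 0 0 0; 0.21 -0.41 0.47 0 0 0; 0.21 -0.41 0.47 0 0 0; 0.21 -0.41 0.47 0 0 0")

```text
t: 7.4
eef_pos: [0.5483, -0.0114, 0.1216]
tool_rot: [3.141, 0.632, 3.039]
wrist_force: [-1.1, 0.0, -0.3]
finger_gap: 0.0004
grasp_force: 0.0
```

Emit:
move_arm(targets="-0.15 0 0.27 0 0 0; -0.15 0 0.27 0 0 0; -0.15 0 0.27 0 0 0; -0.15 0 0.27 0 0 0; -0.15 0 0.27 0 0 0")

```text
t: 7.9
eef_pos: [0.5754, -0.0152, 0.1079]
tool_rot: [3.142, 0.63, 3.039]
wrist_force: [-0.6, 0.0, -0.6]
finger_gap: 0.0005
grasp_force: 0.0
```

```bash
python3 - <<'E'
from h import *
st()
y=-37
plan([[(-56,y,116,36),(-53,y,124,37),(-48,y,132,38),(-42,y,140,39),(-36,y,147,40)],[(-27,y,154,41),(-18,y,160,42),(-9,y,166,43),(0,y,171,44),(8,y,175,45)],[(14,y,178,45)]])
E
```

```text
t 7.9 rack [-57.  -37.5 107.9] F [-0.6  0.  -0.6] gap 0.0005 gf 0.0 toolz [ 0.586 -0.06  -0.808] q [ 0.01 -0.01 -0.15  2.28  0.51  0.29  0.88]
-0.06 0.00 -0.06 0.00 0.00 0.00; -0.13 0.00 -0.11 0.00 -0.03 0.00; -0.21 0.00 -0.14 0.00 -0.06 0.00; -0.31 0.00 -0.17 0.00 -0.10 0.00; -0.40 0.00 -0.19 0.00 -0.13 0.00 
-0.11 -0.00 0.00 0.00 -0.03 -0.00; -0.22 -0.00 0.02 0.00 -0.07 0.00; -0.33 -0.00 0.03 0.00 -0.10 0.00; -0.43 -0.00 0.05 0.00 -0.13 0.00; -0.52 -0.00 0.07 0.00 -0.17 0.00 
-0.06 0.00 0.02 0.00 0.00 0.00
```

Emit:
move_arm(targets="-0.06 0 -0.06 0 0 0; -0.13 0 -0.11 0 -0.03 0; -0.21 0 -0.14 0 -0.06 0; -0.31 0 -0.17 0 -0.1 0; -0.4 0 -0.19 0 -0.13 0")

```text
t: 8.4
eef_pos: [0.5973, -0.0177, 0.1471]
tool_rot: [3.141, 0.7, 3.038]
wrist_force: [-0.6, 0.3, -0.6]
finger_gap: 0.0003
grasp_force: 0.4
```

Emit:
move_arm(targets="-0.11 0 0 0 -0.03 0; -0.22 0 0.02 0 -0.07 0; -0.33 0 0.03 0 -0.1 0; -0.43 0 0.05 0 -0.13 0; -0.52 0 0.07 0 -0.17 0")

```text
t: 8.9
eef_pos: [0.6417, -0.0224, 0.1747]
tool_rot: [3.141, 0.788, 3.038]
wrist_force: [-1.5, 0.1, -1.6]
finger_gap: 0.0003
grasp_force: 0.4
```

Emit:
move_arm(targets="-0.03 0 0.01 0 0 0; -0.06 0 0.02 0 0 0; -0.06 0 0.02 0 0 0; -0.06 0 0.02 0 0 0; -0.06 0 0.02 0 0 0")

```text
t: 9.4
eef_pos: [0.6463, -0.0228, 0.177]
tool_rot: [3.142, 0.787, 3.038]
wrist_force: [0.9, -0.1, -0.6]
finger_gap: 0.0001
grasp_force: 0.0
```

```bash
python3 - <<'E'
from h import *
st()
im,d,P=grab('wrist'); S,ds,Ps=grab('side'); t=S[200:330,180:310]
cv2.imwrite('pics/w4.png',np.hstack([cv2.resize(im,(400,300)),cv2.resize(t,(300,300))]))
E
```

```text
t 9.4 rack [ 14.3 -37.5 177. ] F [ 0.9 -0.1 -0.6] gap 0.0001 gf 0.0 toolz [ 0.704 -0.073 -0.706] q [ 0.04 -0.   -0.16  2.19  0.71  0.24  0.71]
```

View pics/w4.png

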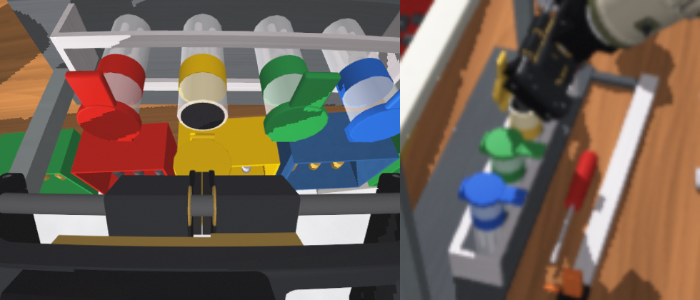

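The yellow cap stands upright at (203,140) in the left view and the blue cap is still shut. I'll retreat and locate the pointer.

```bash
python3 - <<'E'
from h import *
for n in('top','side'):
    im,d,P=grab(n);hsv=cv2.cvtColor(im,cv2.COLOR_BGR2HSV);H,S,V=[hsv[...,i].astype(int) for i in range(3)]
    ys,xs=np.where((H>4)&(H<16)&(S>200)&(V>110))
    p=dep(P,d,np.c_[xs,ys]); q=np.array([torack(a) for a in p]); k=(abs(q[:,0]+125)<30)&(abs(q[:,1])<230)&(q[:,2]>22)&(q[:,2]<85)
    k2=k&(q[:,2]>60)
    print(n,k.sum(),np.median(q[k],0),q[k].min(0),q[k].max(0),k2.sum(),np.round(np.median(q[k2],0),1) if k2.sum() else '',xs[k].mean() if k.any() else'',ys[k].mean() if k.any() else '')
plan([[(-20,-37,205,45),(-60,-20,215,35)],[(-90,60,205,15)],[(-115,130,180,0)],[(-125,163,130,0)]])
E
```

```text
top 19 [-121.3  161.9   68.2] [-135.5  156.6   26.7] [-101.1  166.7   80.6] 15 [-125.   161.6   68.6] 199.10526315789474 209.21052631578948Traceback (most recent call last):
  File "<stdin>", line 5, in <module>
  File "h.py", line 18, in dep
    o,d=rays(P,uv); uv=np.array(uv).reshape(-1,2).astype(int); return o+d*D[uv[:,1],uv[:,0]][:,None]
        ~~~~^^^^^^
  File "h.py", line 12, in rays
    u=cv2.undistortPoints(np.array(uv,float).reshape(-1,1,2),K,np.array(P['dist'],float)).reshape(-1,2)
      ~~~~~~~~~~~~~~~~~~~^^^^^^^^^^^^^^^^^^^^^^^^^^^^^^^^^^^^^^^^^^^^^^^^^^^^^^^^^^^^^^^^
cv2.error: OpenCV(4.12.0) /io/opencv/modules/calib3d/src/undistort.dispatch.cpp:347: error: (-215:Assertion failed) CV_IS_MAT(_src) && CV_IS_MAT(_dst) && (_src->rows == 1 || _src->cols == 1) && (_dst->rows == 1 || _dst->cols == 1) && _src->cols + _src->rows - 1 == _dst->rows + _dst->cols - 1 && (CV_MAT_TYPE(_src->type) == CV_32FC2 || CV_MAT_TYPE(_src->type) == CV_64FC2) && (CV_MAT_TYPE(_dst->type) == CV_32FC2 || CV_MAT_TYPE(_dst->type) == CV_64FC2) in function 'cvUndistortPointsInternal'
```

Pointer is at rack (-125, 162).

```bash
python3 - <<'E'
from h import *
plan([[(-20,-37,205,45),(-60,-20,215,35)],[(-90,60,205,15)],[(-115,130,180,0)],[(-125,162,130,0)]])
E
```

```text
0.04 0.01 -0.44 0.00 0.00 0.00; 0.26 0.18 -0.79 0.00 0.34 0.00 
0.30 0.80 -0.09 0.00 0.67 -0.00 
0.31 0.70 0.18 0.00 0.50 0.00 
0.10 0.32 0.50 0.00 0.00 0.00
```

Emit:
move_arm(targets="0.04 0 -0.44 0 0 0; 0.26 0.18 -0.79 0 0.34 0; 0.26 0.18 -0.79 0 0.34 0; 0.26 0.18 -0.79 0 0.34 0; 0.26 0.18 -0.79 0 0.34 0")

```text
t: 10.1
eef_pos: [0.5745, 0.0024, 0.214]
tool_rot: [-3.141, 0.61, 3.038]
wrist_force: [-0.3, 0.1, 0.1]
finger_gap: 0.0007
grasp_force: 0.0
```

Emit:
move_arm(targets="0.3 0.8 -0.09 0 0.67 0; 0.3 0.8 -0.09 0 0.67 0; 0.3 0.8 -0.09 0 0.67 0; 0.3 0.8 -0.09 0 0.67 0; 0.3 0.8 -0.09 0 0.67 0", gripper=0.7)

```text
t: 10.6
eef_pos: [0.5528, 0.0839, 0.2031]
tool_rot: [-3.14, 0.258, 3.037]
wrist_force: [-0.8, -0.5, 0.3]
finger_gap: 0.0324
grasp_force: 0.0
```

Emit:
move_arm(targets="0.31 0.7 0.18 0 0.5 0; 0.31 0.7 0.18 0 0.5 0; 0.31 0.7 0.18 0 0.5 0; 0.31 0.7 0.18 0 0.5 0; 0.31 0.7 0.18 0 0.5 0")

```text
t: 11.1
eef_pos: [0.5349, 0.1559, 0.1794]
tool_rot: [-3.141, -0.002, 3.036]
wrist_force: [-0.1, -0.4, 0.6]
finger_gap: 0.0603
grasp_force: 0.0
```

```bash
python3 - <<'E'
from h import *
st()
im,d,P=grab('wrist');hsv=cv2.cvtColor(im,cv2.COLOR_BGR2HSV);H,S,V=[hsv[...,i].astype(int) for i in range(3)]
ys,xs=np.where((H>4)&(H<16)&(S>190)&(V>110)); p=dep(P,d,np.c_[xs,ys]); q=np.array([torack(a) for a in p]); k=(q[:,2]>60)&(q[:,2]<80)
print(k.sum(),np.median(q[k],0),q[k].min(0),q[k].max(0))
cm=[[(-125,162,110,0)],[(-125,162,44,0)]]; plan(cm)
E
```

```text
t 11.1 rack [-115.4  128.4  179.4] F [-0.1 -0.4  0.6] gap 0.0603 gf 0.0 toolz [-0.002 -0.001 -1.   ] q [-0.18  0.22 -0.22  1.69  0.05  1.23  1.06]
381 [-124.8  163.1   69. ] [-137.7  156.6   60.1] [-114.   170.6   71.1]
0.09 0.34 0.70 -0.00 -0.00 0.00 
-0.00 -0.00 0.66 0.00 0.00 0.00
```

Emit:
move_arm(targets="0.09 0.35 0.5 0 0 0; 0.09 0.35 0.7 0 0 0; 0.09 0.35 0.7 0 0 0; 0.09 0.35 0.7 0 0 0; 0.09 0.35 0.7 0 0 0")

```text
t: 11.65
eef_pos: [0.5307, 0.1924, 0.1115]
tool_rot: [3.141, -0.001, 3.037]
wrist_force: [-0.5, 0.3, 0.2]
finger_gap: 0.0607
grasp_force: 0.0
```

Emit:
move_arm(targets="0 0 0.3 0 0 0; 0 0 0.66 0 0 0; 0 0 0.66 0 0 0; 0 0 0.66 0 0 0; 0 0 0.66 0 0 0")

```text
t: 12.15
eef_pos: [0.5306, 0.1937, 0.0459]
tool_rot: [3.14, -0.001, 3.038]
wrist_force: [-0.1, -0.3, -0.3]
finger_gap: 0.0606
grasp_force: 0.0
```

Emit:
move_arm(targets="0 0 0 0 0 0; 0 0 0 0 0 0; 0 0 0 0 0 0; 0 0 0 0 0 0; 0 0 0 0 0 0", gripper=0)

```text
t: 12.65
eef_pos: [0.529, 0.1934, 0.0433]
tool_rot: [3.142, -0.004, 3.038]
wrist_force: [0.8, 0.6, -0.6]
finger_gap: 0.0287
grasp_force: 0.0
```

```bash
python3 - <<'E'
from h import *
st()
plan([[(-125,y,44) for y in (140,120,100,80,65)],[(-125,y,44) for y in (45,25,5,-15,-30)],[(-125,-37,44)]])
E
```

```text
t 12.65 rack [-125.2  165.1   43.3] F [ 0.8  0.6 -0.6] gap 0.0287 gf 0.0 toolz [-0.004  0.    -1.   ] q [-0.23  0.38 -0.23  1.8   0.1   0.97  0.96]
-0.00 -0.25 -0.01 0.00 -0.01 0.01; -0.00 -0.45 -0.01 0.00 -0.01 0.01; -0.00 -0.65 -0.01 0.00 -0.01 0.01; 0.00 -0.85 -0.01 0.00 -0.01 0.01; 0.00 -1.00 -0.01 0.00 -0.01 0.01   BAD
0.00 -0.20 -0.00 0.00 0.00 0.00; 0.00 -0.40 -0.00 0.00 0.00 0.00; -0.00 -0.60 -0.00 0.00 0.00 0.00; -0.00 -0.80 -0.00 0.00 0.00 0.00; 0.00 -0.95 -0.00 0.00 0.00 0.00 
-0.00 -0.07 -0.00 0.00 0.00 0.00
```

Fingers are still closing, so I wait one call and then slide.

Emit:
move_arm(targets="0 0 0 0 0 0; 0 0 0 0 0 0; 0 0 0 0 0 0; 0 0 0 0 0 0; 0 0 0 0 0 0")

```text
t: 13.15
eef_pos: [0.5289, 0.1933, 0.0432]
tool_rot: [-3.141, -0.004, 3.038]
wrist_force: [-0.8, 0.0, -0.2]
finger_gap: 0.0139
grasp_force: 30.0
```

Emit:
move_arm(targets="0 -0.2 0 0 0 0; 0 -0.4 0 0 0 0; 0 -0.6 0 0 0 0; 0 -0.8 0 0 0 0; 0 -1 0 0 0 0")

```text
t: 13.65
eef_pos: [0.518, 0.0939, 0.0432]
tool_rot: [3.141, -0.005, 3.039]
wrist_force: [-2.4, 1.8, 1.5]
finger_gap: 0.0136
grasp_force: 30.0
```

Emit:
move_arm(targets="0 -0.2 0 0 0 0; 0 -0.4 0 0 0 0; 0 -0.6 0 0 0 0; 0 -0.8 0 0 0 0; 0 -0.95 0 0 0 0")

```text
t: 14.15
eef_pos: [0.5076, -0.0012, 0.0432]
tool_rot: [3.141, -0.007, 3.038]
wrist_force: [-5.7, 2.5, 4.2]
finger_gap: 0.0138
grasp_force: 30.0
```

```bash
python3 - <<'E'
from h import *
st()
plan([[(-125,-37,44)]])
E
```

```text
t 14.15 rack [-125.9  -30.7   43.2] F [-5.7  2.5  4.2] gap 0.0138 gf 30.00100144185126 toolz [-0.007  0.001 -1.   ] q [ 0.04  0.27 -0.15  1.95  0.05  0.93  1.34]
-0.01 -0.06 -0.01 0.00 -0.01 0.00
```

Emit:
move_arm(targets="0 -0.04 0 0 0 0; 0 -0.06 0 0 0 0; 0 -0.06 0 0 0 0; 0 -0.06 0 0 0 0; 0 -0.06 0 0 0 0")

```text
t: 14.65
eef_pos: [0.507, -0.0066, 0.0431]
tool_rot: [-3.141, -0.007, 3.038]
wrist_force: [-6.5, -1.1, 6.1]
finger_gap: 0.0137
grasp_force: 30.0
```

Emit:
move_arm(targets="0 0 0 0 0 0; 0 0 0 0 0 0; 0 0 0 0 0 0; 0 0 0 0 0 0; 0 0 0 0 0 0", gripper=0.6)

```text
t: 15.15
eef_pos: [0.5084, -0.0065, 0.0433]
tool_rot: [3.142, -0.004, 3.038]
wrist_force: [-0.0, 0.6, -0.4]
finger_gap: 0.0459
grasp_force: 0.0
```

```bash
python3 - <<'E'
from h import *
st()
t=torack([.541,-.336,0]); print(t)
# hover: camera sits 74 mm toward robot, looks forward/down
plan([[(-125,-37,135)],[(-130,-110,220)],[(-135,-200,240)],[(-110,-280,240)],[(t[0]-30,t[1],240)]])
E
```

```text
t 15.15 rack [-124.5  -35.9   43.3] F [-0.   0.6 -0.4] gap 0.0459 gf 0.0 toolz [-0.004  0.    -1.   ] q [ 0.05  0.27 -0.14  1.95  0.05  0.93  1.35]
[ -57.2 -360.1    0. ]
0.01 -0.01 -0.92 0.00 -0.01 0.01 
0.05 -0.73 -0.85 0.00 0.00 0.00 
0.05 -0.90 -0.20 0.00 0.00 0.00 
-0.25 -0.80 -0.00 0.00 0.00 0.00 
-0.23 -0.80 -0.00 0.00 0.00 0.00
```

Emit:
move_arm(targets="0 0 -0.92 0 0 0; 0 0 -0.92 0 0 0; 0 0 -0.92 0 0 0; 0 0 -0.92 0 0 0; 0 0 -0.92 0 0 0")

```text
t: 15.65
eef_pos: [0.508, -0.0067, 0.1343]
tool_rot: [-3.141, -0.006, 3.038]
wrist_force: [-0.5, -0.8, -1.1]
finger_gap: 0.052
grasp_force: 0.0
```

Emit:
move_arm(targets="0.05 -0.73 -0.85 0 0 0; 0.05 -0.73 -0.85 0 0 0; 0.05 -0.73 -0.85 0 0 0; 0.05 -0.73 -0.85 0 0 0; 0.05 -0.73 -0.85 0 0 0", gripper=1)

```text
t: 16.15
eef_pos: [0.4959, -0.0776, 0.2185]
tool_rot: [3.141, -0.007, 3.039]
wrist_force: [-1.1, 0.1, -0.6]
finger_gap: 0.0829
grasp_force: 0.0
```

Emit:
move_arm(targets="0.05 -0.9 -0.2 0 0 0; 0.05 -0.9 -0.2 0 0 0; 0.05 -0.9 -0.2 0 0 0; 0.05 -0.9 -0.2 0 0 0; 0.05 -0.9 -0.2 0 0 0")

```text
t: 16.65
eef_pos: [0.4823, -0.1655, 0.2388]
tool_rot: [3.141, -0.007, 3.041]
wrist_force: [-0.3, -0.5, -0.3]
finger_gap: 0.0869
grasp_force: 0.0
```

Emit:
move_arm(targets="-0.25 -0.8 0 0 0 0; -0.25 -0.8 0 0 0 0; -0.25 -0.8 0 0 0 0; -0.25 -0.8 0 0 0 0; -0.25 -0.8 0 0 0 0")

```text
t: 17.15
eef_pos: [0.4994, -0.2477, 0.2396]
tool_rot: [3.141, -0.005, 3.041]
wrist_force: [0.5, 0.6, 0.4]
finger_gap: 0.0869
grasp_force: 0.0
```

Emit:
move_arm(targets="0 -0.8 0 0 0 0; 0 -0.8 0 0 0 0; 0 -0.8 0 0 0 0; 0 -0.8 0 0 0 0; 0 -0.8 0 0 0 0")

```text
t: 17.65
eef_pos: [0.4916, -0.3273, 0.2402]
tool_rot: [3.141, -0.004, 3.041]
wrist_force: [1.0, 0.7, -0.5]
finger_gap: 0.0868
grasp_force: 0.0
```

```bash
python3 - <<'E'
from h import *
st()
im,d,P=grab('wrist'); cv2.imwrite('pics/w5.png',im)
im,d,P=grab('top');hsv=cv2.cvtColor(im,cv2.COLOR_BGR2HSV);H,S,V=[hsv[...,i].astype(int) for i in range(3)]
ys,xs=np.where((H>4)&(H<16)&(S>180)&(V>100)); q=np.array([torack(a) for a in dep(P,d,np.c_[xs,ys])]); k=(abs(q[:,0]+125)<25)&(abs(q[:,1])<230)&(q[:,2]>60)&(q[:,2]<85)
print('pointer',k.sum(),np.median(q[k],0))
E
```

```text
t 17.65 rack [-107.3 -356.6  240.2] F [ 1.   0.7 -0.5] gap 0.0868 gf 0.0 toolz [-0.004  0.001 -1.   ] q [ 0.41  0.25  0.12  1.53 -0.03  1.37  2.  ]
pointer 15 [-124.8  -35.1   71.8]
```

View pics/w5.png

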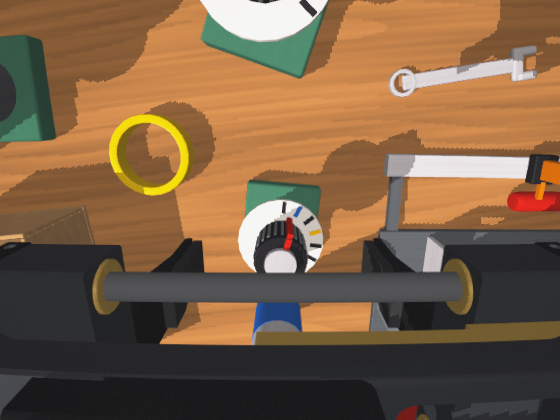

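The wrist view shows the small stand's disc around (281,240). Its ticks run clockwise from 1 at (284,207), through 2 in blue at (297,212), to 4 in yellow at (314,233). The red index is at (290,225), between 1 and 2. I'll measure it on the disc plane.

```bash
cat > idx.py <<'E'
from h import *
im,d,P=load('wrist');hsv=cv2.cvtColor(im,cv2.COLOR_BGR2HSV);H,S,V=[hsv[...,i].astype(int) for i in range(3)]
uu=np.stack(np.meshgrid(np.arange(560),np.arange(420)),-1).reshape(-1,2)
g=onz(P,uu,.091)[:,:2].reshape(420,560,2)
c0=np.array([.541,-.336]); near=np.hypot(*(g-c0).transpose(2,0,1))<.06
Z=dep(P,d,uu)[:,2].reshape(420,560)
on=near&(abs(Z-.091)<.004)
w=(on&(S<60)&(V>150)).astype(np.uint8)
c=max(cv2.findContours(w,cv2.RETR_EXTERNAL,cv2.CHAIN_APPROX_NONE)[0],key=cv2.contourArea).reshape(-1,2)
p=g[c[:,1],c[:,0]]
from scipy.optimize import least_squares
h=cv2.convexHull((p*1e4).astype(np.float32)).reshape(-1,2)/1e4
f=least_squares(lambda v:np.hypot(*(h-v).T)-.044,c0,loss='soft_l1',f_scale=.001); C=f.x
print('disc centre',C,'resid',np.abs(f.fun).max())
ang=lambda q:np.degrees(np.arctan2(q[1]-C[1],q[0]-C[0]))
for nm,m in (('blue2',on&(H>100)&(H<130)&(S>100)),('yel4',on&(H>18)&(H<35)&(S>100))):
    q=g[m].mean(0); print(nm,m.sum(),round(ang(q),1),np.hypot(*(q-C)))
q=g[on&(V<70)];r=np.hypot(*(q-C).T);q=q[(r>.032)&(r<.043)]
a=np.degrees(np.arctan2(q[:,1]-C[1],q[:,0]-C[0])); print('dark',np.histogram(a%360,np.arange(0,361,8))[0].tolist())
red=near&((H<6)|(H>172))&(S>150)&(V>80); X=dep(P,d,uu).reshape(420,560,3)[red]; X=X[(X[:,2]>.085)&(X[:,2]<.15)]
if len(X):
    rr=np.hypot(*(X[:,:2]-C).T); k=rr>.02
    m=X[k].mean(0); print('index n',k.sum(),'ang',round(ang(m),1),'r',rr[k].mean(),X[:,2].min())
    lo=X[k&(X[:,2]<.105)]; print('low',len(lo),ang(lo.mean(0)) if len(lo) else '')
stud=near&(Z>.144)&(Z<.155)&(S<60); s=X=dep(P,d,uu).reshape(420,560,3)[stud]; print('stud',len(s),s.mean(0) if len(s) else '')
E
python3 idx.py
```

```text
disc centre [ 0.53960337 -0.33324701] resid 0.0012382309715366635
blue2 39 145.4 0.03573849346841438
yel4 45 98.9 0.03597086048866212
dark [0, 0, 0, 0, 0, 0, 19, 0, 0, 24, 0, 0, 0, 0, 1, 22, 0, 0, 0, 0, 2, 16, 0, 0, 0, 0, 0, 0, 0, 0, 0, 0, 0, 0, 0, 0, 0, 0, 0, 0, 0, 0, 0, 0, 0]
index n 157 ang 156.0 r 0.025751407426805453 0.09707567280912138
low 14 157.48892773281025
stud 653 [ 0.53724727 -0.33296207  0.14719554]
```

```bash
python3 - <<'E'
from h import *
t=torack([.5385,-.333,0]); print(t)
plan([[(t[0],t[1],190)],[(t[0],t[1],104)]])
E
```

```text
[ -60.  -357.4    0. ]
-0.48 -0.01 0.50 0.00 -0.01 0.01 
-0.00 -0.00 0.86 0.00 0.00 0.00
```

Emit:
move_arm(targets="-0.48 -0.01 0.5 0 -0.01 0.01; -0.48 -0.01 0.5 0 -0.01 0.01; -0.48 -0.01 0.5 0 -0.01 0.01; -0.48 -0.01 0.5 0 -0.01 0.01; -0.48 -0.01 0.5 0 -0.01 0.01")

```text
t: 18.25
eef_pos: [0.5379, -0.3357, 0.1915]
tool_rot: [-3.141, 0.003, 3.033]
wrist_force: [-0.3, -0.3, -0.1]
finger_gap: 0.0872
grasp_force: 0.0
```

Emit:
move_arm(targets="0 0 0.3 0 0 0; 0 0 0.6 0 0 0; 0 0 0.86 0 0 0; 0 0 0.86 0 0 0; 0 0 0.86 0 0 0")

```text
t: 18.75
eef_pos: [0.5383, -0.3358, 0.1057]
tool_rot: [-3.141, 0.002, 3.033]
wrist_force: [0.2, 0.5, 0.5]
finger_gap: 0.087
grasp_force: 0.0
```

Emit:
move_arm(targets="0 0 0 0 0 0; 0 0 0 0 0 0; 0 0 0 0 0 0; 0 0 0 0 0 0; 0 0 0 0 0 0", gripper=0.45)

```text
t: 19.25
eef_pos: [0.5383, -0.3354, 0.1042]
tool_rot: [-3.142, 0.001, 3.033]
wrist_force: [0.2, -0.0, 0.1]
finger_gap: 0.0547
grasp_force: 0.0
```

Emit:
move_arm(targets="0 0 0 0 0 0; 0 0 0 0 0 0; 0 0 0 0 0 0; 0 0 0 0 0 0; 0 0 0 0 0 0")

```text
t: 19.75
eef_pos: [0.5384, -0.3341, 0.104]
tool_rot: [3.14, 0.001, 3.034]
wrist_force: [-1.5, 5.2, 3.9]
finger_gap: 0.0469
grasp_force: 30.0
```

```bash
python3 - <<'E'
from h import *
st()
E
```

```text
t 19.75 rack [ -60.  -358.4  104. ] F [-1.5  5.2  3.9] gap 0.0469 gf 29.99693088233471 toolz [ 0.001  0.002 -1.   ] q [ 0.4   0.43  0.11  1.58 -0.05  1.13  1.98]
```

Emit:
move_arm(targets="0 0 0 0 0 0.2; 0 0 0 0 0 0.4; 0 0 0 0 0 0.6; 0 0 0 0 0 0.8; 0 0 0 0 0 1")

```text
t: 20.25
eef_pos: [0.5389, -0.3331, 0.1041]
tool_rot: [3.139, -0.001, 2.507]
wrist_force: [-0.5, 8.9, 4.6]
finger_gap: 0.0471
grasp_force: 30.0
```

Emit:
move_arm(targets="0 0 0 0 0 0.2; 0 0 0 0 0 0.4; 0 0 0 0 0 0.6; 0 0 0 0 0 0.8; 0 0 0 0 0 0.92")

```text
t: 20.75
eef_pos: [0.5396, -0.3325, 0.104]
tool_rot: [3.139, -0.002, 2.026]
wrist_force: [1.1, 9.7, 3.1]
finger_gap: 0.0474
grasp_force: 30.0
```

Emit:
move_arm(targets="0 0 0 0 0 0; 0 0 0 0 0 0; 0 0 0 0 0 0; 0 0 0 0 0 0; 0 0 0 0 0 0")

```text
t: 21.25
eef_pos: [0.5396, -0.3325, 0.104]
tool_rot: [3.138, -0.002, 2.03]
wrist_force: [1.8, 8.4, 2.2]
finger_gap: 0.0471
grasp_force: 30.0
```

Emit:
move_arm(targets="0 0 0 0 0 0; 0 0 0 0 0 0; 0 0 0 0 0 0; 0 0 0 0 0 0; 0 0 0 0 0 0", gripper=1)

```text
t: 21.75
eef_pos: [0.538, -0.3357, 0.104]
tool_rot: [3.141, 0.001, 2.027]
wrist_force: [-0.9, 0.7, -0.0]
finger_gap: 0.0798
grasp_force: 0.0
```

```bash
python3 - <<'E'
from h import *
st()
E
```

```text
t 21.75 rack [ -60.2 -360.1  104. ] F [-0.9  0.7 -0. ] gap 0.0798 gf 0.0 toolz [ 0.001 -0.    -1.   ] q [ 0.27  0.44  0.29  1.59 -0.13  1.13  1.04]
```

Emit:
move_arm(targets="0 0 -0.5 0 0 0; 0 0 -0.95 0 0 0; 0 0 -0.95 0 0 0; 0 0 -0.95 0 0 0; 0 0 -0.95 0 0 0")

```text
t: 22.25
eef_pos: [0.5376, -0.3351, 0.198]
tool_rot: [-3.142, -0.001, 2.028]
wrist_force: [0.1, -0.4, 0.7]
finger_gap: 0.0873
grasp_force: 0.0
```

Emit:
move_arm(targets="0.48 0 -0.41 0 0 -1; 0.48 0 -0.41 0 0 -1; 0.48 0 -0.41 0 0 -1; 0.48 0 -0.41 0 0 -1; 0.48 0 -0.41 0 0 -1")

```text
t: 22.75
eef_pos: [0.5163, -0.292, 0.2387]
tool_rot: [3.141, -0.001, 2.552]
wrist_force: [-1.0, 1.1, -0.3]
finger_gap: 0.087
grasp_force: 0.0
```

```bash
python3 - <<'E'
from h import *
st(); grab('wrist')
im,d,P=grab('top'); sd=grab('side')[0]
cv2.imwrite('pics/end.png',np.hstack([cv2.resize(im[140:240,165:365],(500,250)),cv2.resize(sd[190:330,180:310],(232,250))]))
E
python3 idx.py
```

```text
t 22.75 rack [ -86.4 -318.9  238.7] F [-1.   1.1 -0.3] gap 0.087 gf 0.0 toolz [-0.001  0.001 -1.   ] q [ 0.25  0.25  0.23  1.54 -0.06  1.36  1.46]
disc centre [ 0.53992878 -0.33290142] resid 0.0012298483760317253
blue2 45 146.4 0.03574330001295141
yel4 50 99.5 0.03614715604279154
dark [0, 0, 0, 0, 0, 0, 20, 0, 0, 23, 0, 0, 0, 0, 0, 26, 0, 0, 0, 0, 2, 21, 0, 0, 0, 0, 0, 0, 0, 0, 0, 0, 0, 0, 0, 0, 0, 0, 0, 0, 0, 0, 0, 0, 0]
index n 166 ang 99.1 r 0.02548031808811191 0.09586851272878
low 18 100.78374579860045
stud 804 [ 0.53955551 -0.33264307  0.14710686]
```

View pics/end.png

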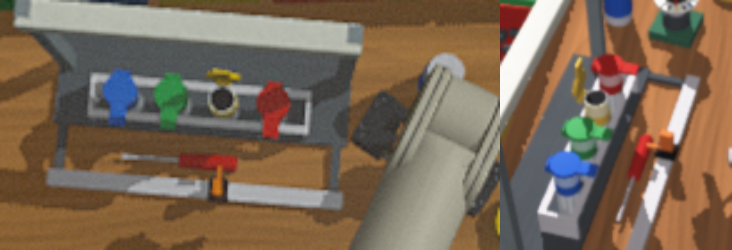

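The blue, green and red caps are shut and the yellow cap stands upright. The pointer is in front of yellow, and the index is at 99–101° against the yellow tick at 99.5°. I'll check the heights once more and hand in.

```bash
python3 - <<'E'
from h import *
im,d,P=load('top');uu=np.stack(np.meshgrid(np.arange(190,290),np.arange(150,205)),-1).reshape(-1,2)
X=R.from_euler('z',-RY).apply(dep(P,d,uu)-O)*1e3
h={}
for n,y in(('blue',112),('green',37),('red',-112)):
    k=(abs(X[:,1]-y)<8)&(X[:,0]>-48)&(X[:,0]<-24)&(X[:,2]>100);h[n]=np.median(X[k,2]);print(n,k.sum(),h[n])
if abs(h['blue']-h['green'])<4: ctrl.close_job(); print('closed')
E
```

```text
blue 30 133.44618762261416
green 28 135.53169350320093
red 32 134.652749869667
the job is handed in; nothing more can be done
closed
```

The changeover is complete and handed in; the verdict wasn't shown, but by camera the blue, red and green caps are shut, yellow stands open (about 1.45 rad by geometry), the pointer is about 2 mm from yellow's axis, and the sleeve is within about 1.5° of 4.

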